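Snap the clip-on guard onto the torch-cleaner head

TASK

Shut down the torch-cleaning unit for the night: pick up the orange guard by its black knob, feel for the bore of the steel reamer head with the guard's spigot (the head has settled a few millimetres off the middle of its housing), and press the guard straight down until all three clip arms snap under the head's rim and it sits flush; then let go. Feel your way gently: never load the unit with more than about 25 N. Leave the tin, the pliers and the square tube where they are.

Things in the scene. Friction and masses are not known exactly. Their poses are not given: they have to be found in the camera images.
- station: Torch-cleaning unit, bolted down: dark foot plate 124x104 mm, grey housing 92x92 mm up to 42 mm high, on it a round steel reamer head. Origin: middle of the foot's underside, on the table; z up. The head's upright axis stands exactly 5 mm beside the origin's axis, in a direction that differs each time and is not reported: find it by feel or eye. The head holds still under light loads.
- station_face (a point): Point on the housing's own axis (not the head's, which is 5 mm off) at the height of the head's flat top face, 78 mm above the table. The head's rim is a flange 72 mm across, 5 mm thick at the top; the neck under it is 62 mm across, free down to 58 mm. In the top face, on the head's axis, opens a bore 39 mm across and 24 mm deep.
- guard_grip (a point): Grip point of the loose orange guard (0.2 kg): on the axis of its upright black knob, 28 mm across, 42 mm tall. It lies 14 mm below the knob's top, 28 mm above the disc's top, 34 mm above the disc's underside, 52 mm above the guard's lowest point. z points up. Disc: 77 mm across. Clip arms reach 43 mm from the axis and stand up to 22 mm below this point. Seated: 112 mm above the table.
- guard_foot (a point): Centre of the flat foot of the guard's round spigot, on which it stands. Spigot: 36 mm across, 1.5 mm bevel, 18 mm long below the disc. It enters the bore when within about 2 mm of the bore's axis, at any turn. It then goes in freely about 7 mm until the clips meet the rim; riding over takes 8 to 15 N in all, then little; the hooks snap in over the last 2 mm before the disc lands on the top face, a hard stop.
- clip_1 (a joint): Spread of the guard's black clip arm on its +x side, rad: 0 sprung in (free, or snapped under the rim), 0.1 to 0.2 while riding over the rim, 0.5 at most; springs back. Its foot ends 3 mm above the spigot's foot, with a sloping lead-in and a hook that catches under the 5 mm rim.
- clip_2 (a joint): The same for the clip arm 120 degrees on (anticlockwise from above).
- clip_3 (a joint): The same for the clip arm 240 degrees on.
- tin: Dark grey tin, 74 mm across, 69 mm tall, near the unit; origin under its middle. A bystander.
- pliers: Combination pliers with yellow handles, 179x51x12 mm, lying flat; origin under its middle. A bystander.
- square_tube: Sooty square steel tube offcut, 75x30x30 mm, lying; origin under its middle. A bystander.
There are look-alikes about, which are no part of the job. What is meant by the part that bears guard_grip is not green or red, and is the smaller of those in its own colour.

How it is judged:
On the way:
1. the guard is lifted off the table, above the height it sits at when fitted (height (world z) of guard_grip above 0.122 m), for 0.1 s.
At the end, for the whole second after the job is handed in: The guard sits flush on the reamer head (grip point within 1.7 mm of its seated height of 112 mm, tilted less than 0.05 rad, its axis less than 9 mm from the unit's origin axis) with all three clip arms sprung back in under the rim (each under 0.06 rad) (horizontal distance between guard_grip and station below 0.009 m and z of guard_grip in the frame of station between 0.109 and 0.1137 m and angle between guard_grip's own z axis and vertical below 0.05 rad and value of joint each of clip_1, clip_2, clip_3 below 0.06 rad); the robot touches nothing.
It fails at once if the unit is loaded with more than 40 N (contact force between anything else and station above 40 N).
It fails at once if the tin is shifted by more than 30 mm (distance of tin from where it was at the start of the episode above 0.03 m).
It fails at once if the pliers are shifted by more than 30 mm (distance of pliers from where it was at the start of the episode above 0.03 m).
It fails at once if the square tube is shifted by more than 30 mm (distance of square_tube from where it was at the start of the episode above 0.03 m).
It also fails if it takes over 64 s, if anything falls off the work surface, if the arm or the gripper's body presses on something with over 40 N, if the wrist force passes 120 N, or if a joint passes its speed limit or range.

ROBOT

A 7-joint arm with a two-finger parallel gripper is mounted at the origin on a cart in front of the work surface, level with it; the furniture and walls round the work are solid. World frame = base frame: x ahead of the robot, y to its left, z up, the work surface at z = 0. Lengths are in m, angles in rad, forces in N, time in s.
With the tool pointing down it reaches from about 0.4 to 0.875 m from the base axis. Payload 6.5 kg.
Tool frame: the origin (TCP) lies on the centre line of the jaws, within the pads' length; the fingertips stand 14 mm ahead of it and the grasp point (between the pads) lies 5 mm behind it (robot.finger_overhang is the distance from the TCP to the fingertips, in m); z points along the fingers, y is the direction in which the jaws open and shut (so a half turn about z gives the same grasp; the last joint's range is limited). The gripper opens to 88 mm and grips with 3 to 60 N. Pads are 18 mm wide; open, the fingers measure 123 mm over their backs; the gripper's body (75 mm by 187 mm) begins 45 mm behind the grasp point.
Start: joints at [1.118, 0.536, -0.004, 1.538, 0.003, 1.067, -0.071], TCP at [0.245, -0.602, 0.253] pointing down, gripper open.
Joint ranges: [-2.7, 2.7], [-0.37, 2.16], [-1.27, 1.26], [0.24, 2.4], [-1.31, 4.45], [0.19, 1.91], [-2.76, 2.76]. Speed limits (rad/s): [2.39, 2.39, 3.14, 3.14, 3.14, 3.14, 3.14].

INTERFACE

Orientations are given as a rotation vector (axis times angle).
In Python, from station import robot gives the robot as it stands. The module is installed in compiled form; this text tells all that it offers.
- The arm moves only by the tool carry_out, never from a script. Its argument "steps" is a list that holds one entry, the list of rows, each a list of 7 numbers: the turn, a rotation vector about the world's x, y, z scaled (see below), then the shift along the world's x, y, z scaled (see below), then the closure, from 0 (fully open) to 1 (shut). In form: [[[rx, ry, rz, x, y, z, hand], ...]]. A call has exactly 10 rows; each row shifts and turns the commanded pose from where the row before left it; what a row does not reach is not made up. The controller multiplies each number of a shift by 75 cm and each number of a turn by 10 degrees. A row lasts 1/8 s, in which the tool goes at most 62.5 mm and 10.7 degrees, less where a joint would pass 70% of its speed; a pose out of reach is approached as far as the arm can. A call with a number of a shift or a turn outside -1 to 1 is refused whole. A call with a gripper value outside its range is refused whole. The fingers move at their own pace and stop on an object; "force" is the grip in N (left out, the last holds). Time passes only in rows, so rows that do not move let the fingers close, or fill a call up. It gives the time, the measured TCP pose, the force and the opening at its end, in the units of the state.
- robot.get_state(): the state, without advancing time (a new reading comes with each control period).
- robot.read_camera(name): name is "side" or "top"; returns a dict with "color" (384x512x3 uint8, blue, green, red), "fx", "fy", "cx", "cy" (pixels), "rvec" (rotation vector, rad) and "tvec" (3), from world to camera coordinates, as OpenCV has them. Camera axes: x right, y down, z forward; pixel columns grow to the right and rows downward; lengths in m; the calibration is good to about 2 mm. A picture is of the moment at which its call begins. There is no depth.
- robot.sign_off(): hands the job in, once; it reports no verdict.
The state is a dict: "time_s": time; "qpos": joint angles; "joint_velocities": joint speeds; "joint_torque": joint torques, N m; "tcp_pos": TCP position; "tcp_rot": TCP orientation; "force": force on the tool from outside, world axes, zero at the start; "wrist_torque": the same for the moment, N m; "grip_width": finger opening in m.
Only numpy, scipy, OpenCV 4.12 (cv2) and the standard library are available. Lean on these libraries where they do the work, as an engineer would, in place of code of your own. Each camera call takes 0.05 s, during which the arm holds its last target.

## Working session

There is one attempt and no reset: what is moved stays moved. The work goes in short steps, Python scripts to look and compute and a tool call to move; the robot and the scene stay as the last step left them, time stands still between calls to the robot, and variables do not carry over. Pictures are saved under pics/ and viewed, and the job is handed in when it is done.

Besides the shell and the picture viewer there is one more tool, called as name([rows], argument=value, ...), one row to a line, values as JSON. carry_out: Moves the arm, as the interface text tells. Its arguments: {"type":"object","properties":{"steps":{"type":"array","items":{"type":"array","items":{"type":"array","items":{"type":"number"}}}},"force":{"type":"number"}},"required":["steps"]}

```bash
mkdir -p pics; python3 - <<'E'
from station import robot
import cv2
s=robot.get_state(); print({k:s[k] for k in ('time_s','tcp_pos','tcp_rot','force','grip_width')})
for n in('side','top'):
    c=robot.read_camera(n); cv2.imwrite(f'pics/{n}0.png',c['color']); print(n,c['fx'],c['cx'],c['cy'],c['rvec'],c['tvec'])
E
```

```text
{'time_s': 0.0, 'tcp_pos': array([ 0.24496512, -0.60144441,  0.25184243]), 'tcp_rot': array([-3.08138815e+00, -6.03585104e-01,  7.13045826e-04]), 'force': array([ 0.19715608,  0.08564362, -0.29402623]), 'grip_width': 0.08805472120497793}
side 376.0611248252121 256.4902078300001 190.3960589213123 [ 1.49533212  1.54482068 -1.00716749] [ 0.0745553  -0.15856924  1.52931354]
top 394.007144660695 259.2511184096437 191.00579735951064 [ 2.22480156 -1.99240964  0.20856051] [-0.10143989  0.5247851   1.03484829]
```

View pics/side0.png

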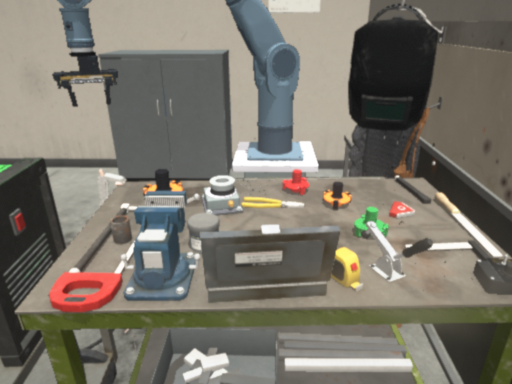

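View pics/top0.png

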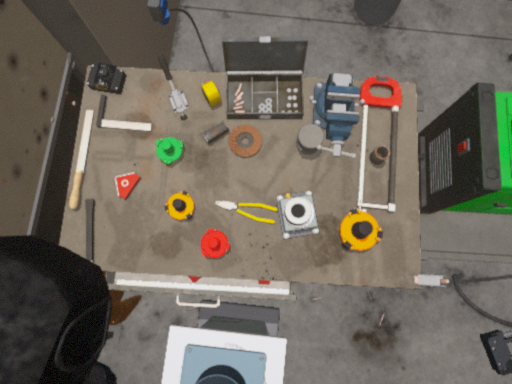

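```bash
cat > h.py <<'E'
import numpy as np, cv2
from station import robot
def cam(n):
    c=robot.read_camera(n); c['R']=cv2.Rodrigues(np.array(c['rvec'],float))[0]; c['t']=np.array(c['tvec'],float).ravel()
    c['C']=-c['R'].T@c['t']; return c
def ray(c,u,v):
    d=c['R'].T@np.array([(u-c['cx'])/c['fx'],(v-c['cy'])/c['fy'],1]); return d/np.linalg.norm(d)
def onz(c,u,v,z):
    d=ray(c,u,v); return c['C']+d*(z-c['C'][2])/d[2]
def proj(c,p):
    q=c['R']@np.array(p,float)+c['t']; return np.array([c['fx']*q[0]/q[2]+c['cx'],c['fy']*q[1]/q[2]+c['cy']])
def tri(c1,p1,c2,p2):
    d1,d2=ray(c1,*p1),ray(c2,*p2)
    A=np.stack([d1,-d2],1); s=np.linalg.lstsq(A,c2['C']-c1['C'],rcond=None)[0]
    a=c1['C']+s[0]*d1; b=c2['C']+s[1]*d2; return (a+b)/2,np.linalg.norm(a-b)
def crop(c,u,v,r,k,name):
    im=c['color'][v-r:v+r,u-r:u+r]; cv2.imwrite('pics/'+name,cv2.resize(im,None,fx=k,fy=k,interpolation=cv2.INTER_CUBIC)); return cv2.resize(im,None,fx=k,fy=k,interpolation=cv2.INTER_CUBIC)
E
python3 - <<'E'
from h import *
t=cam('top'); s=cam('side'); print(t['C'],s['C'])
a=[crop(t,180,206,24,8,'a.png'),crop(t,361,230,24,8,'a.png')]
b=[crop(s,337,196,24,8,'a.png'),crop(s,163,185,24,8,'a.png')]
cv2.imwrite('pics/guards.png',cv2.resize(np.vstack([np.hstack(a),np.hstack(b)]),(600,600)))
a=crop(t,298,212,30,10,'a.png');b=crop(s,222,195,30,10,'a.png')
cv2.imwrite('pics/unit.png',cv2.resize(np.hstack([a,b]),(800,400)))
E
```

```text
[ 0.3139926  -0.06188667  1.11990139] [ 1.46136592 -0.01594351  0.48338191]
```

View pics/guards.png

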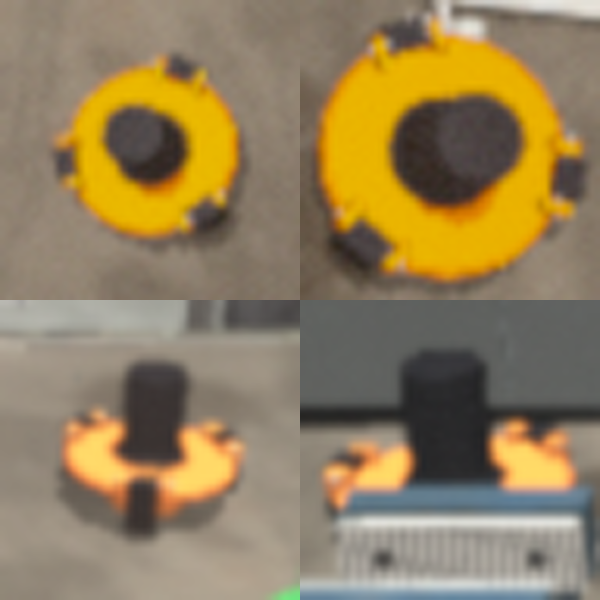

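View pics/unit.png

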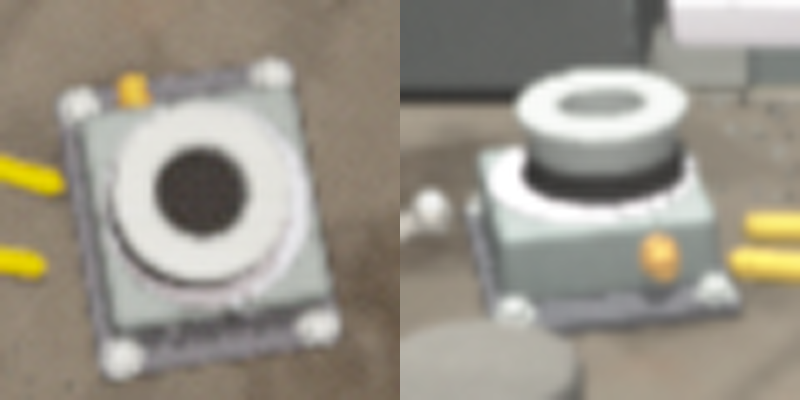

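Candidates (top view): small orange guard (180,206), large orange (361,230), red (214,243) and green (170,150). I choose the small orange one at (180,206); the crop shows a knob and three clips, and a smaller disc than the other. Next I measure it and the bore.

```bash
python3 - <<'E'
from h import *
t=cam('top'); s=cam('side')
def blob(m,u,v,r=24):
    w=np.zeros_like(m); w[v-r:v+r,u-r:u+r]=m[v-r:v+r,u-r:u+r]
    cs=cv2.findContours(w,cv2.RETR_EXTERNAL,cv2.CHAIN_APPROX_NONE)[0]; return max(cs,key=cv2.contourArea)
def omask(c):
    h=cv2.cvtColor(c['color'],cv2.COLOR_BGR2HSV); return cv2.inRange(h,(8,140,120),(30,255,255))
e={}
for n,c,u,v in(('t',t,180,206),('s',s,337,198)):
    k=blob(omask(c),u,v); e[n]=cv2.fitEllipse(cv2.convexHull(k)); print('disc',n,e[n],cv2.boundingRect(k))
p,g=tri(t,e['t'][0],s,e['s'][0]); print('disc tri',p,g,'on z.024',onz(t,*e['t'][0],.024),onz(s,*e['s'][0],.024))
p,g=tri(t,(177.1,202.6),s,(337.6,183.3)); print('knob top tri',p,g,onz(t,177.1,202.6,.066))
# bore, rim
gr=cv2.cvtColor(t['color'],cv2.COLOR_BGR2GRAY)
k=blob((gr<110).astype(np.uint8),298,211,9); b=cv2.fitEllipse(k); print('bore top',b)
k=blob((gr>195).astype(np.uint8),298,211,17); r=cv2.fitEllipse(cv2.convexHull(k)); print('rim top',r)
gs=cv2.cvtColor(s['color'],cv2.COLOR_BGR2GRAY)
k=blob(((gs<205)).astype(np.uint8),222,180,8); print('bore side',cv2.fitEllipse(k))
bs=(221.8,179.9)
p,g=tri(t,b[0],s,bs); print('bore tri',p,g,'z78:',onz(t,*b[0],.078),onz(t,*r[0],.078),onz(s,*bs,.078))
print('px/mm',t['fx']/1.04/1000)
# bolts in top
import itertools
for (x,y) in((80,104),(271,73),(123,357),(318,325)): print(onz(t,268+x/6.667-.5,182+y/6.667-.5,.012))
E
```

```text
disc t ((179.70840454101562, 205.5013885498047), (27.443796157836914, 29.280031204223633), 53.13789749145508) (165, 191, 29, 29)
disc s ((336.81640625, 197.19711303710938), (15.42885971069336, 27.70024871826172), 93.81378173828125) (323, 191, 28, 15)
disc tri [0.47330629 0.17567443 0.01928433] 0.0014506551829325412 on z.024 [0.47270705 0.17539292 0.024     ] [0.48362599 0.17296432 0.024     ]
knob top tri [0.47406749 0.17434507 0.06316047] 0.0015835069719283973 [0.47373429 0.17451636 0.066     ]
bore top ((297.6788024902344, 210.4471893310547), (11.518269538879395, 12.297760963439941), 103.1342544555664)
rim top ((299.6208801269531, 210.74606323242188), (26.661056518554688, 31.86446189880371), 127.74089813232422)
bore side ((220.26559448242188, 173.68336486816406), (3.762631416320801, 21.606605529785156), 87.82073211669922)
bore tri [ 0.48678106 -0.1526443   0.07608775] 0.0019116374471714272 z78: [ 0.48635549 -0.15152513  0.078     ] [ 0.48612313 -0.15676117  0.078     ] [ 0.49121886 -0.15297694  0.078     ]
px/mm 0.3788530237122067
[ 0.53000929 -0.10198643  0.012     ]
[ 0.55260157 -0.18239778  0.012     ]
[ 0.42411482 -0.13072787  0.012     ]
[ 0.44658597 -0.21130707  0.012     ]
```

carry_out([
  [[0, 0, 0.25, 0.04, 0.06, 0, 0], [0, 0, 0.25, 0.04, 0.06, 0, 0], [0, 0, 0.25, 0.04, 0.06, 0, 0], [0, 0, 0.25, 0.04, 0.06, 0, 0], [0, 0, 0.25, 0.04, 0.06, 0, 0], [0, 0, 0.25, 0.04, 0.06, 0, 0], [0, 0, 0.25, 0.04, 0.06, 0, 0], [0, 0, 0.25, 0, 0.08, 0, 0], [0, 0, 0, 0, 0.08, 0, 0], [0, 0, 0, 0, 0.08, 0, 0]],
], force=50)

```text
time_s: 1.55
tcp_pos: [0.4551, -0.1051, 0.2529]
tcp_rot: [2.931, 1.13, 0.001]
force: [1.4, 1.0, -0.1]
grip_width: 0.088
```

carry_out([
  [[0, 0, 0, 0.0041, 0.0622, 0, 0], [0, 0, 0, 0.0041, 0.0622, 0, 0], [0, 0, 0, 0.0041, 0.0622, 0, 0], [0, 0, 0, 0.0041, 0.0622, 0, 0], [0, 0, 0, 0.0041, 0.0622, -0.03, 0], [0, 0, 0, 0.0041, 0.0622, -0.03, 0], [0, 0, 0, 0, 0, -0.04, 0], [0, 0, 0, 0, 0, -0.04, 0], [0, 0, 0, 0, 0, -0.04, 0], [0, 0, 0, 0, 0, 0, 0]],
])

```text
time_s: 2.8
tcp_pos: [0.4722, 0.1723, 0.1162]
tcp_rot: [2.931, 1.13, -0.007]
force: [-0.4, 0.1, 0.8]
grip_width: 0.0881
```

```bash
python3 - <<'E'
from h import *
t=cam('top'); s=cam('side'); st=robot.get_state(); print(st['tcp_pos'],st['tcp_rot'])
p=st['tcp_pos']; print(proj(t,p),proj(s,p))
a=crop(t,180,206,32,6,'a.png');b=crop(s,337,186,32,6,'a.png'); cv2.imwrite('pics/pre.png',np.hstack([a,b]))
E
```

```text
[0.47400624 0.17314839 0.11839644] [-2.93125079e+00 -1.12998451e+00 -7.94179621e-04]
[173.59696812 199.046756  ] [339.0587024 164.9118091]
```

View pics/pre.png

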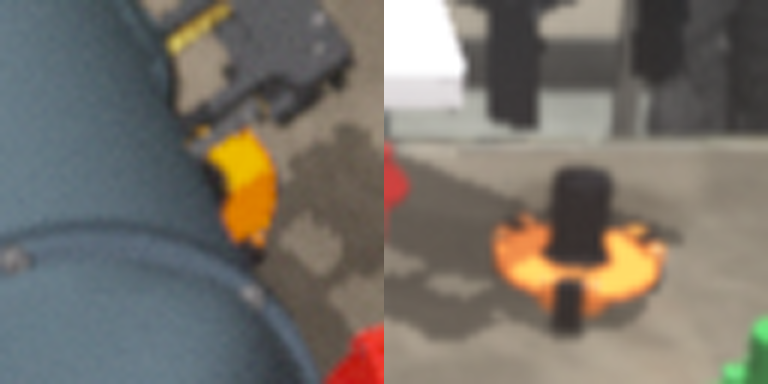

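The side view shows the small guard's knob centred under the open jaws, with fingers at about u=358 and u=382 and the knob at u=369+. I'll go down and close.

carry_out([
  [[0, 0, 0, 0, 0.0015, -0.02, 0], [0, 0, 0, 0, 0, -0.02, 0], [0, 0, 0, 0, 0, -0.02, 0], [0, 0, 0, 0, 0, -0.02, 0], [0, 0, 0, 0, 0, -0.012, 0], [0, 0, 0, 0, 0, 0, 0], [0, 0, 0, 0, 0, 0, 1], [0, 0, 0, 0, 0, 0, 1], [0, 0, 0, 0, 0, 0, 1], [0, 0, 0, 0, 0, 0, 1]],
], force=50)

```text
time_s: 4.15
tcp_pos: [0.4738, 0.1741, 0.0489]
tcp_rot: [2.931, 1.13, 0.001]
force: [0.4, 0.4, -0.3]
grip_width: 0.0502
```

carry_out([
  [[0, 0, 0, 0, 0, 0, 1], [0, 0, 0, 0, 0, 0, 1], [0, 0, 0, 0, 0, 0, 1], [0, 0, 0, 0, 0, 0, 1], [0, 0, 0, 0, 0, 0, 1], [0, 0, 0, 0, 0, 0.02, 1], [0, 0, 0, 0, 0, 0.04, 1], [0, 0, 0, 0, 0, 0.04, 1], [0, 0, 0, 0, 0, 0.04, 1], [0, 0, 0, 0, 0, 0.04, 1]],
])

```text
time_s: 5.4
tcp_pos: [0.4734, 0.1739, 0.1854]
tcp_rot: [2.931, 1.13, 0.0]
force: [0.9, 0.7, -1.6]
grip_width: 0.0269
```

```bash
python3 - <<'E'
from h import *
t=cam('top'); s=cam('side'); st=robot.get_state(); print({k:st[k] for k in ('tcp_pos','tcp_rot','force','wrist_torque','grip_width')})
p=st['tcp_pos']; print(proj(t,p),proj(s,p))
a=crop(s,338,148,40,8,'lift.png')
E
```

```text
{'tcp_pos': array([0.47543854, 0.17482279, 0.18714078]), 'tcp_rot': array([2.93116971, 1.12964984, 0.00956619]), 'force': array([ 0.41220935, -0.42761273, -1.18676438]), 'wrist_torque': array([-0.00864065,  0.0154309 ,  0.00457244]), 'grip_width': 0.02683668237231737}
[167.07233241 193.21234078] [341.87306904 141.11299722]
```

View pics/lift.png

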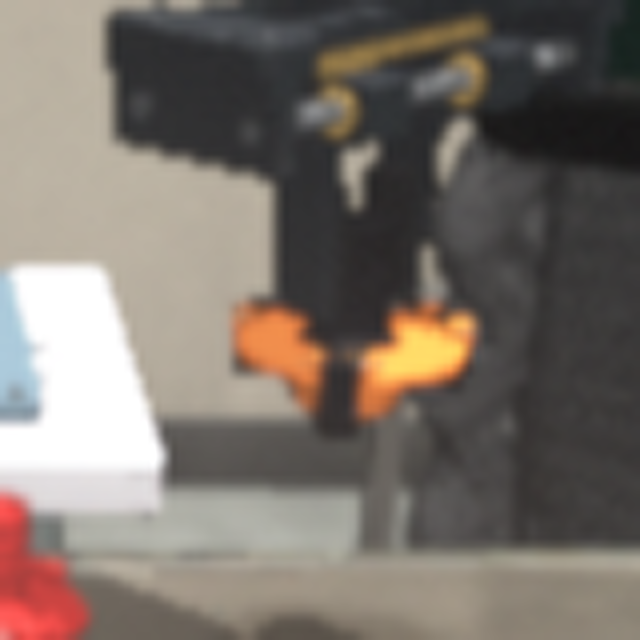

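carry_out([
  [[0, 0, 0, 0.002, -0.03, 0, 1], [0, 0, 0, 0.002, -0.055, 0, 1], [0, 0, 0, 0.002, -0.07, 0, 1], [0, 0, 0, 0.002, -0.07, 0, 1], [0, 0, 0, 0.002, -0.07, 0, 1], [0, 0, 0, 0.002, -0.07, 0, 1], [0, 0, 0, 0.002, -0.05, 0, 1], [0, 0, 0, 0.002, -0.02, -0.02, 1], [0, 0, 0, 0, 0, -0.03, 1], [0, 0, 0, 0, 0, 0, 1]],
])

```text
time_s: 6.75
tcp_pos: [0.4838, -0.1505, 0.1439]
tcp_rot: [-2.927, -1.131, 0.006]
force: [-0.4, 0.4, -1.8]
grip_width: 0.0267
```

```bash
python3 - <<'E'
from h import *
P=[];F=[]
for i in range(4):
    t=cam('top'); s=cam('side'); st=robot.get_state(); P.append(st['tcp_pos']);F.append(st['force'])
print(np.round(P,4),np.mean(P,0),np.mean(F,0))
p=st['tcp_pos']; print(proj(t,p),proj(s,p))
a=crop(s,221,175,32,10,'over.png');b=crop(t,298,212,32,10,'a.png'); cv2.imwrite('pics/over.png',cv2.resize(np.hstack([a,b]),(800,400)))
E
```

```text
[[ 0.4855 -0.1508  0.1458]
 [ 0.4861 -0.1514  0.1467]
 [ 0.4861 -0.1519  0.1468]
 [ 0.486  -0.1521  0.1467]] [ 0.48595368 -0.15154829  0.14652087] [ 0.21687497 -0.00481165 -1.62801232]
[300.65015709 206.38778538] [221.21147353 156.04566388]
```

View pics/over.png

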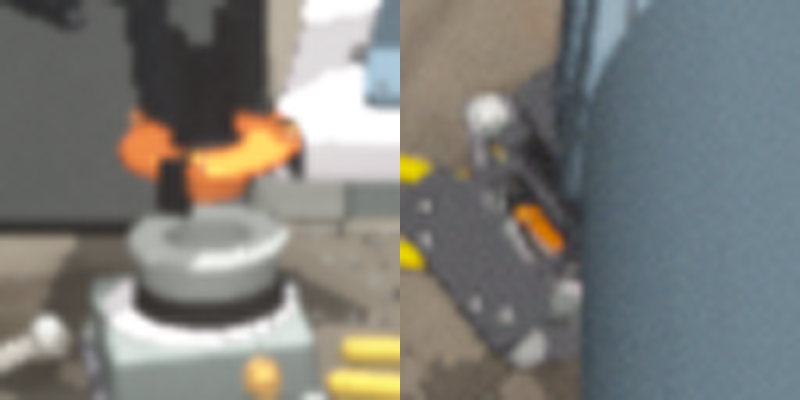

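Side view: the guard disc is centred at crop x≈211 and the head at ≈209, so y agrees within about 1 mm. x has to be felt. Now I go down to just above the face.

carry_out([
  [[0, 0, 0, 0, -0.0007, -0.005, 1], [0, 0, 0, 0, 0, -0.006, 1], [0, 0, 0, 0, 0, -0.005, 1], [0, 0, 0, 0, 0, -0.004, 1], [0, 0, 0, 0, 0, -0.002, 1], [0, 0, 0, 0, 0, 0, 1], [0, 0, 0, 0, 0, 0, 1], [0, 0, 0, 0, 0, 0, 1], [0, 0, 0, 0, 0, 0, 1], [0, 0, 0, 0, 0, 0, 1]],
])

```text
time_s: 8.4
tcp_pos: [0.4857, -0.1527, 0.1297]
tcp_rot: [2.931, 1.13, 0.0]
force: [0.3, -0.2, -1.5]
grip_width: 0.0268
```

carry_out([
  [[0, 0, 0, 0, 0, -0.0006, 1], [0, 0, 0, 0, 0, -0.0006, 1], [0, 0, 0, 0, 0, -0.0006, 1], [0, 0, 0, 0, 0, -0.0006, 1], [0, 0, 0, 0, 0, -0.0006, 1], [0, 0, 0, 0, 0, -0.0006, 1], [0, 0, 0, 0, 0, 0, 1], [0, 0, 0, 0, 0, 0, 1], [0, 0, 0, 0, 0, 0, 1], [0, 0, 0, 0, 0, 0, 1]],
])

```text
time_s: 9.65
tcp_pos: [0.4856, -0.1528, 0.127]
tcp_rot: [2.931, 1.13, -0.0]
force: [-0.3, -0.1, -1.7]
grip_width: 0.0266
```

carry_out([
  [[0, 0, 0, 0, 0, -0.0005, 1], [0, 0, 0, 0, 0, -0.0005, 1], [0, 0, 0, 0, 0, -0.0005, 1], [0, 0, 0, 0, 0, -0.0005, 1], [0, 0, 0, 0, 0, -0.0005, 1], [0, 0, 0, 0, 0, 0, 1], [0, 0, 0, 0, 0, 0, 1], [0, 0, 0, 0, 0, 0, 1], [0, 0, 0, 0, 0, 0, 1], [0, 0, 0, 0, 0, 0, 1]],
])

```text
time_s: 10.9
tcp_pos: [0.4857, -0.1527, 0.1251]
tcp_rot: [2.931, 1.13, -0.0]
force: [-1.1, -0.1, -1.7]
grip_width: 0.0269
```

carry_out([
  [[0, 0, 0, 0, 0, -0.0005, 1], [0, 0, 0, 0, 0, -0.0005, 1], [0, 0, 0, 0, 0, -0.0005, 1], [0, 0, 0, 0, 0, -0.0005, 1], [0, 0, 0, 0, 0, -0.0005, 1], [0, 0, 0, 0, 0, 0, 1], [0, 0, 0, 0, 0, 0, 1], [0, 0, 0, 0, 0, 0, 1], [0, 0, 0, 0, 0, 0, 1], [0, 0, 0, 0, 0, 0, 1]],
])

```text
time_s: 12.15
tcp_pos: [0.4857, -0.1527, 0.1233]
tcp_rot: [2.931, 1.13, 0.0]
force: [0.5, 0.2, -1.9]
grip_width: 0.0268
```

carry_out([
  [[0, 0, 0, 0, 0, -0.0006, 1], [0, 0, 0, 0, 0, -0.0006, 1], [0, 0, 0, 0, 0, -0.0006, 1], [0, 0, 0, 0, 0, -0.0006, 1], [0, 0, 0, 0, 0, -0.0006, 1], [0, 0, 0, 0, 0, -0.0006, 1], [0, 0, 0, 0, 0, 0, 1], [0, 0, 0, 0, 0, 0, 1], [0, 0, 0, 0, 0, 0, 1], [0, 0, 0, 0, 0, 0, 1]],
])

```text
time_s: 13.4
tcp_pos: [0.4857, -0.1527, 0.1206]
tcp_rot: [2.931, 1.13, 0.0]
force: [1.2, -0.9, -0.3]
grip_width: 0.0271
```

```bash
python3 - <<'E'
from h import *
s=cam('side'); st=robot.get_state(); print(st['tcp_pos'],st['force'],st['wrist_torque'])
crop(s,221,175,32,9,'in1.png')
E
```

```text
[ 0.48569717 -0.15268716  0.12060521] [ 0.70831646 -1.13399367 -1.20470422] [-0.09075126 -0.31388616  0.02558301]
```

View pics/in1.png

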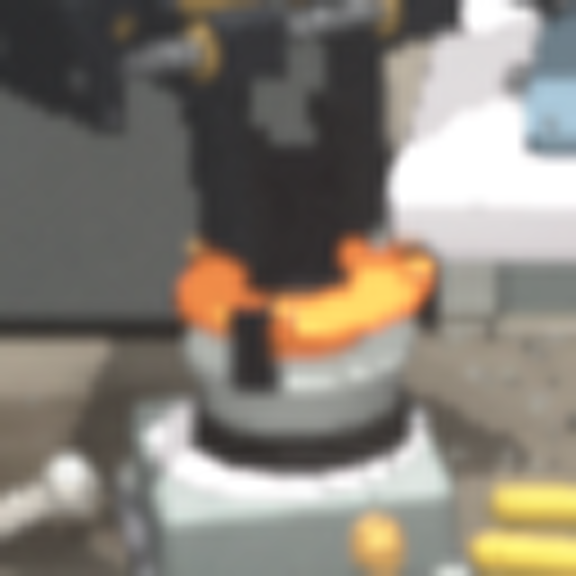

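The picture shows the spigot in the bore, with the clips at the rim. The small side force (+x, −y) tells me to ease over that way, so I do that while reading the force.

carry_out([
  [[0, 0, 0, 0.0004, -0.0004, 0, 1], [0, 0, 0, 0.0004, -0.0004, 0, 1], [0, 0, 0, 0, 0, 0, 1], [0, 0, 0, 0, 0, -0.0004, 1], [0, 0, 0, 0, 0, -0.0004, 1], [0, 0, 0, 0, 0, -0.0004, 1], [0, 0, 0, 0, 0, 0, 1], [0, 0, 0, 0, 0, 0, 1], [0, 0, 0, 0, 0, 0, 1], [0, 0, 0, 0, 0, 0, 1]],
])

```text
time_s: 14.7
tcp_pos: [0.4863, -0.1534, 0.1197]
tcp_rot: [2.931, 1.13, 0.0]
force: [0.5, 0.0, -1.2]
grip_width: 0.0266
```

```bash
cat > st.py <<'E'
from station import robot
s=robot.get_state(); print(s['time_s'],s['tcp_pos'].round(4),s['force'].round(2),s['wrist_torque'].round(3))
E
python3 st.py
```

```text
14.7 [ 0.4863 -0.1534  0.1197] [ 0.54  0.03 -1.16] [-0.121 -0.286 -0.002]
```

carry_out([
  [[0, 0, 0, 0, 0, -0.0004, 1], [0, 0, 0, 0, 0, -0.0004, 1], [0, 0, 0, 0, 0, -0.0004, 1], [0, 0, 0, 0, 0, -0.0004, 1], [0, 0, 0, 0, 0, 0, 1], [0, 0, 0, 0, 0, 0, 1], [0, 0, 0, 0, 0, 0, 1], [0, 0, 0, 0, 0, 0, 1], [0, 0, 0, 0, 0, 0, 1], [0, 0, 0, 0, 0, 0, 1]],
])

```text
time_s: 15.95
tcp_pos: [0.4863, -0.1533, 0.1185]
tcp_rot: [2.931, 1.13, 0.0]
force: [1.0, -0.3, 3.3]
grip_width: 0.0266
```

```bash
python3 st.py
```

```text
15.95 [ 0.4863 -0.1533  0.1185] [ 1.   -0.29  3.26] [-0.039 -0.21   0.021]
```

carry_out([
  [[0, 0, 0, 0, 0, -0.0004, 1], [0, 0, 0, 0, 0, -0.0004, 1], [0, 0, 0, 0, 0, -0.0004, 1], [0, 0, 0, 0, 0, -0.0004, 1], [0, 0, 0, 0, 0, -0.0004, 1], [0, 0, 0, 0, 0, 0, 1], [0, 0, 0, 0, 0, 0, 1], [0, 0, 0, 0, 0, 0, 1], [0, 0, 0, 0, 0, 0, 1], [0, 0, 0, 0, 0, 0, 1]],
])

```text
time_s: 17.2
tcp_pos: [0.4864, -0.1534, 0.1171]
tcp_rot: [2.931, 1.13, 0.0]
force: [0.9, -1.0, 5.1]
grip_width: 0.0271
```

```bash
python3 st.py
```

```text
17.2 [ 0.4864 -0.1534  0.1171] [ 0.87 -0.95  5.11] [-0.051 -0.211  0.039]
```

carry_out([
  [[0, 0, 0, 0, 0, -0.0004, 1], [0, 0, 0, 0, 0, -0.0004, 1], [0, 0, 0, 0, 0, -0.0004, 1], [0, 0, 0, 0, 0, -0.0004, 1], [0, 0, 0, 0, 0, -0.0004, 1], [0, 0, 0, 0, 0, 0, 1], [0, 0, 0, 0, 0, 0, 1], [0, 0, 0, 0, 0, 0, 1], [0, 0, 0, 0, 0, 0, 1], [0, 0, 0, 0, 0, 0, 1]],
])

```text
time_s: 18.45
tcp_pos: [0.4868, -0.1533, 0.1164]
tcp_rot: [2.931, 1.13, 0.001]
force: [-1.5, 1.0, 13.0]
grip_width: 0.0266
```

carry_out([
  [[0, 0, 0, 0, 0, -0.0004, 1], [0, 0, 0, 0, 0, -0.0004, 1], [0, 0, 0, 0, 0, -0.0004, 1], [0, 0, 0, 0, 0, -0.0004, 1], [0, 0, 0, 0, 0, -0.0004, 1], [0, 0, 0, 0, 0, 0, 1], [0, 0, 0, 0, 0, 0, 1], [0, 0, 0, 0, 0, 0, 1], [0, 0, 0, 0, 0, 0, 1], [0, 0, 0, 0, 0, 0, 1]],
])

```text
time_s: 19.7
tcp_pos: [0.4861, -0.1533, 0.1138]
tcp_rot: [-2.931, -1.13, 0.001]
force: [1.7, 0.1, -3.8]
grip_width: 0.027
```

```bash
python3 st.py
```

```text
19.7 [ 0.4861 -0.1533  0.1138] [ 1.72  0.1  -3.78] [-0.044 -0.48   0.017]
```

carry_out([
  [[0, 0, 0, 0, 0, -0.0004, 1], [0, 0, 0, 0, 0, -0.0004, 1], [0, 0, 0, 0, 0, -0.0004, 1], [0, 0, 0, 0, 0, -0.0004, 1], [0, 0, 0, 0, 0, -0.0004, 1], [0, 0, 0, 0, 0, 0, 1], [0, 0, 0, 0, 0, 0, 1], [0, 0, 0, 0, 0, 0, 1], [0, 0, 0, 0, 0, 0, 1], [0, 0, 0, 0, 0, 0, 1]],
])

```text
time_s: 20.95
tcp_pos: [0.4863, -0.1534, 0.1125]
tcp_rot: [2.931, 1.13, 0.0]
force: [1.1, 0.3, 0.2]
grip_width: 0.0264
```

carry_out([
  [[0, 0, 0, 0, 0, -0.0004, 1], [0, 0, 0, 0, 0, -0.0004, 1], [0, 0, 0, 0, 0, -0.0004, 1], [0, 0, 0, 0, 0, -0.0004, 1], [0, 0, 0, 0, 0, -0.0004, 1], [0, 0, 0, 0, 0, 0, 1], [0, 0, 0, 0, 0, 0, 1], [0, 0, 0, 0, 0, 0, 1], [0, 0, 0, 0, 0, 0, 1], [0, 0, 0, 0, 0, 0, 1]],
])

```text
time_s: 22.2
tcp_pos: [0.4863, -0.1531, 0.111]
tcp_rot: [-2.931, -1.13, -0.0]
force: [2.3, 1.5, -2.6]
grip_width: 0.0268
```

Resistance is low past the peak, and about 2 mm remain. I continue in smaller steps toward the hard stop.

carry_out([
  [[0, 0, 0, 0, 0, -0.0004, 1], [0, 0, 0, 0, 0, -0.0004, 1], [0, 0, 0, 0, 0, -0.0004, 1], [0, 0, 0, 0, 0, 0, 1], [0, 0, 0, 0, 0, 0, 1], [0, 0, 0, 0, 0, 0, 1], [0, 0, 0, 0, 0, 0, 1], [0, 0, 0, 0, 0, 0, 1], [0, 0, 0, 0, 0, 0, 1], [0, 0, 0, 0, 0, 0, 1]],
])

```text
time_s: 23.45
tcp_pos: [0.4862, -0.1533, 0.1101]
tcp_rot: [-2.931, -1.13, 0.0]
force: [0.2, 0.7, -1.4]
grip_width: 0.0269
```

```bash
python3 st.py
```

```text
23.45 [ 0.4862 -0.1533  0.1101] [ 0.23  0.74 -1.44] [ 0.004 -0.048 -0.005]
```

carry_out([
  [[0, 0, 0, 0, 0, -0.0004, 1], [0, 0, 0, 0, 0, 0, 1], [0, 0, 0, 0, 0, -0.0004, 1], [0, 0, 0, 0, 0, 0, 1], [0, 0, 0, 0, 0, 0, 1], [0, 0, 0, 0, 0, 0, 1], [0, 0, 0, 0, 0, 0, 1], [0, 0, 0, 0, 0, 0, 1], [0, 0, 0, 0, 0, 0, 1], [0, 0, 0, 0, 0, 0, 1]],
])

```text
time_s: 24.7
tcp_pos: [0.4862, -0.1533, 0.1095]
tcp_rot: [-2.931, -1.13, 0.0]
force: [-0.1, 0.7, -2.8]
grip_width: 0.0267
```

```bash
python3 - <<'E'
from h import *
s=cam('side'); st=robot.get_state(); print(st['tcp_pos'],st['force'],st['wrist_torque'])
crop(s,221,175,32,9,'in2.png')
E
```

```text
[ 0.48625423 -0.15331359  0.1094693 ] [-0.6310924   0.6390148  -0.85086058] [-0.06589349 -0.03779588 -0.00458911]
```

View pics/in2.png

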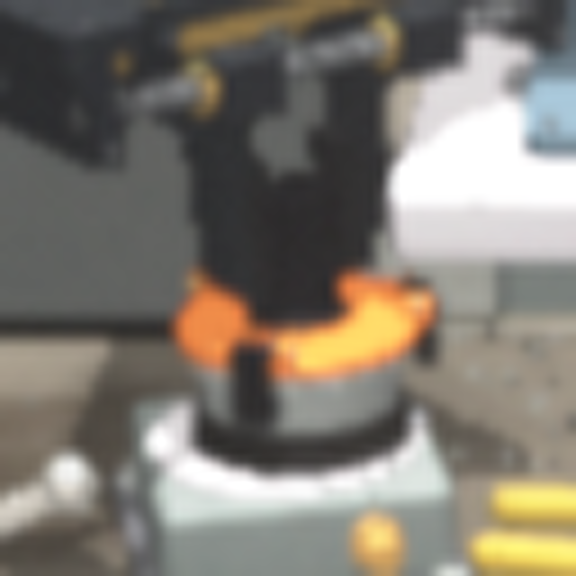

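carry_out([
  [[0, 0, 0, 0, 0, -0.0004, 1], [0, 0, 0, 0, 0, 0, 1], [0, 0, 0, 0, 0, -0.0004, 1], [0, 0, 0, 0, 0, 0, 1], [0, 0, 0, 0, 0, 0, 1], [0, 0, 0, 0, 0, 0, 1], [0, 0, 0, 0, 0, 0, 1], [0, 0, 0, 0, 0, 0, 1], [0, 0, 0, 0, 0, 0, 1], [0, 0, 0, 0, 0, 0, 1]],
])

```text
time_s: 26.0
tcp_pos: [0.4863, -0.1533, 0.1089]
tcp_rot: [2.931, 1.13, 0.0]
force: [-0.3, -0.0, -1.4]
grip_width: 0.0265
```

carry_out([
  [[0, 0, 0, 0, 0, -0.0003, 1], [0, 0, 0, 0, 0, 0, 1], [0, 0, 0, 0, 0, -0.0003, 1], [0, 0, 0, 0, 0, 0, 1], [0, 0, 0, 0, 0, 0, 1], [0, 0, 0, 0, 0, 0, 1], [0, 0, 0, 0, 0, 0, 1], [0, 0, 0, 0, 0, 0, 1], [0, 0, 0, 0, 0, 0, 1], [0, 0, 0, 0, 0, 0, 1]],
])

```text
time_s: 27.25
tcp_pos: [0.4862, -0.1533, 0.1087]
tcp_rot: [2.931, 1.13, -0.0]
force: [-2.8, -0.3, 5.6]
grip_width: 0.027
```

The hard stop has come at TCP 0.1087, where I expected it. I give one slight extra push.

carry_out([
  [[0, 0, 0, 0, 0, -0.0003, 1], [0, 0, 0, 0, 0, 0, 1], [0, 0, 0, 0, 0, 0, 1], [0, 0, 0, 0, 0, 0, 1], [0, 0, 0, 0, 0, 0, 1], [0, 0, 0, 0, 0, 0, 1], [0, 0, 0, 0, 0, 0, 1], [0, 0, 0, 0, 0, 0, 1], [0, 0, 0, 0, 0, 0, 1], [0, 0, 0, 0, 0, 0, 1]],
])

```text
time_s: 28.5
tcp_pos: [0.4862, -0.1533, 0.1086]
tcp_rot: [2.931, 1.13, -0.0]
force: [-2.8, 1.6, 7.1]
grip_width: 0.027
```

```bash
python3 st.py
```

```text
28.5 [ 0.4862 -0.1533  0.1086] [-2.79  1.65  7.15] [ 0.052  0.567 -0.027]
```

carry_out([
  [[0, 0, 0, 0, 0, -0.0004, 1], [0, 0, 0, 0, 0, 0, 1], [0, 0, 0, 0, 0, 0, 1], [0, 0, 0, 0, 0, 0, 1], [0, 0, 0, 0, 0, 0, 1], [0, 0, 0, 0, 0, 0, 1], [0, 0, 0, 0, 0, 0, 1], [0, 0, 0, 0, 0, 0, 1], [0, 0, 0, 0, 0, 0, 1], [0, 0, 0, 0, 0, 0, 1]],
])

```text
time_s: 29.75
tcp_pos: [0.4862, -0.1533, 0.1086]
tcp_rot: [2.931, 1.13, -0.0]
force: [-4.0, 1.1, 11.2]
grip_width: 0.0271
```

```bash
python3 st.py
```

```text
29.75 [ 0.4862 -0.1533  0.1086] [-3.97  1.08 11.15] [0.156 0.752 0.001]
```

It is a firm stop, with no movement as the force rises to about 13 N net. Now I let go and rise.

carry_out([
  [[0, 0, 0, 0, 0, 0.0008, 1], [0, 0, 0, 0, 0, 0, 0], [0, 0, 0, 0, 0, 0, 0], [0, 0, 0, 0, 0, 0, 0], [0, 0, 0, 0, 0, 0, 0], [0, 0, 0, 0, 0, 0, 0], [0, 0, 0, 0, 0, 0, 0], [0, 0, 0, 0, 0, 0, 0], [0, 0, 0, 0, 0, 0, 0], [0, 0, 0, 0, 0, 0, 0]],
])

```text
time_s: 31.0
tcp_pos: [0.4862, -0.1533, 0.1085]
tcp_rot: [-2.931, -1.13, 0.0]
force: [0.3, 0.5, -0.0]
grip_width: 0.0881
```

carry_out([
  [[0, 0, 0, 0, 0, 0.02, 0], [0, 0, 0, 0, 0, 0.03, 0], [0, 0, 0, 0, 0, 0.05, 0], [0, 0, 0, 0, 0, 0.05, 0], [0, 0, 0, 0, 0, 0.04, 0], [0, 0, 0, 0, -0.06, 0, 0], [0, 0, 0, 0, -0.08, 0, 0], [0, 0, 0, 0, -0.08, 0, 0], [0, 0, 0, 0, -0.08, 0, 0], [0, 0, 0, 0, -0.06, 0, 0]],
])

```text
time_s: 32.25
tcp_pos: [0.4855, -0.4262, 0.2522]
tcp_rot: [2.931, 1.127, 0.0]
force: [-0.1, -0.0, 0.6]
grip_width: 0.0879
```

```bash
python3 - <<'E'
from h import *
t=cam('top'); s=cam('side')
a=crop(s,221,175,32,10,'a.png');b=crop(t,298,212,32,10,'a.png'); cv2.imwrite('pics/end.png',cv2.resize(np.hstack([a,b]),(800,400)))
def e(c,u,v,r):
    h=cv2.cvtColor(c['color'],cv2.COLOR_BGR2HSV); m=cv2.inRange(h,(8,140,120),(30,255,255)); w=np.zeros_like(m); w[v-r:v+r,u-r:u+r]=m[v-r:v+r,u-r:u+r]
    k=max(cv2.findContours(w,cv2.RETR_EXTERNAL,cv2.CHAIN_APPROX_NONE)[0],key=cv2.contourArea); return cv2.fitEllipse(cv2.convexHull(k))
et,es=e(t,298,209,22),e(s,221,178,15); print(et,es,tri(t,et[0],s,es[0]),onz(t,*et[0],.084))
cv2.imwrite('pics/topend.png',t['color'])
E
python3 st.py
```

```text
((297.7073059082031, 210.4923553466797), (27.72075843811035, 28.987640380859375), 14.051796913146973) ((221.36444091796875, 178.10484313964844), (12.518912315368652, 28.034021377563477), 90.151611328125) (array([ 0.48591626, -0.15301955,  0.08114892]), np.float64(0.0033622608041228783)) [ 0.48525036 -0.15109518  0.084     ]
32.35 [ 0.4839 -0.4295  0.2516] [-0.07  0.24  0.11] [-0.046  0.01  -0.004]
```

View pics/end.png

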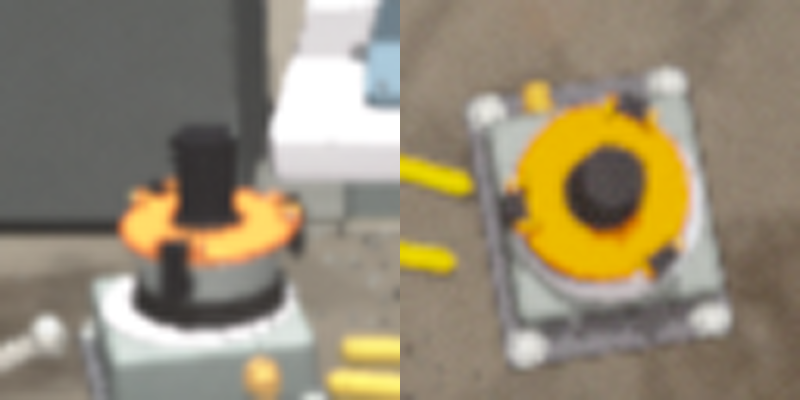

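View pics/topend.png

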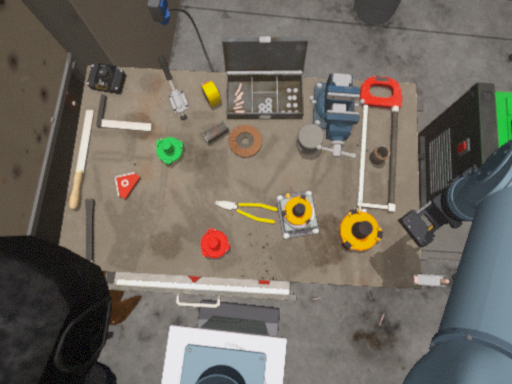

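```bash
python3 - <<'E'
from h import *
t=cam('top'); s=cam('side')
for c in(s,t): print([proj(c,(.4863,-.1528,z)).round(2) for z in(.084,.126)])
# knob dark mask
for n,c,u,v,r in(('s',s,221,168,14),):
    g=cv2.cvtColor(c['color'],cv2.COLOR_BGR2GRAY)
    for y in range(164,180): 
        x=np.where(g[y,212:232]<75)[0]+212; print(y,x.min() if len(x) else 0,x.max() if len(x) else 0, x.mean() if len(x) else 0)
crop(s,221,182,20,18,'z.png'); a=crop(s,221,182,20,14,'z1.png'); b=crop(t,298,210,20,14,'z2.png'); cv2.imwrite('pics/z.png',cv2.resize(np.hstack([a,b]),(800,400)))
E
```

```text
[array([221.98, 177.26]), array([221.29, 163.19])]
[array([298.38, 210.17]), array([300.06, 207.64])]
164 217 225 221.0
165 216 229 221.66666666666666
166 216 227 221.5
167 217 227 222.0
168 217 226 221.5
169 217 226 221.5
170 217 226 221.5
171 218 226 222.0
172 218 226 222.0
173 218 225 221.5
174 218 225 221.5
175 218 225 221.5
176 218 225 221.5
177 218 225 221.5
178 218 224 221.0
179 0 0 0
```

View pics/z.png

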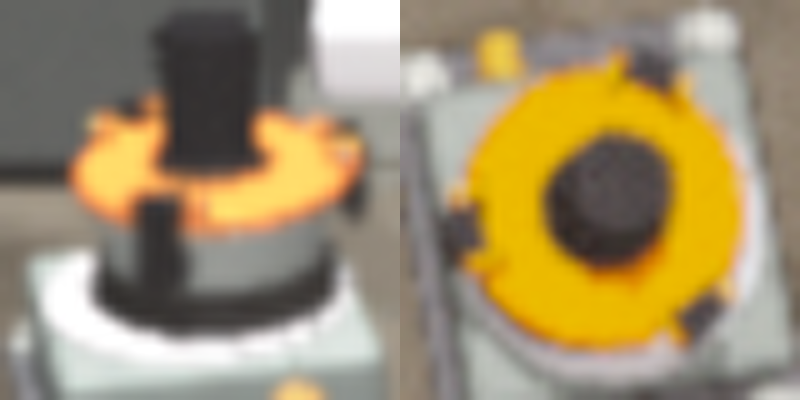

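The guard is level and upright: its knob top images where a vertical axis should. The clips lie in against the rim, and the bystanders are in the same pixels as at the start. I hand in.

```bash
python3 -c "
from station import robot
print(robot.sign_off()); print(robot.get_state()['time_s'])"
```

```text
the job is handed in; nothing more can be done
None
the job is handed in; nothing more can be done
```

The small orange guard is fitted on the reamer head and released, and I handed the job in at about 32 s of the 64 s allowed. The system gave no verdict.

**What I did:** I gripped the guard by its knob and lifted it well above the required height. I found the bore at about (0.486, −0.153), roughly 4 mm off the housing's middle towards +y (the text says 5 mm). The spigot went in without touching the face. I eased it over by under 1 mm on a slight side force, then pressed straight down in steps of 0.5 mm or less.

**Forces:** The highest force I read while the clips rode over the rim was about 15 N. It then dropped, and the hard stop came at the expected height, where I pressed with about 13 N. Force was only read at the end of each move, so a brief peak between readings would not show.

**Last checks:**
- **Height:** the hard stop puts the grip point at about 112 mm. The two-camera height of the disc came out 3 mm low (81 mm against 84 mm), with a 3.4 mm gap between the two rays. The same measurement was 5 mm low before pickup, so I trusted the stop.
- **Tilt and clips:** the knob stands vertical and all three clips look closed in the pictures. Clip spread could not be measured directly, and the hooks under the rim cannot be seen.
- **Surroundings:** the tin, pliers and square tube appear unmoved, and the gripper was clear of everything.

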